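# Work the loose rail past the post into its parking bay

## Task

Put the loose aluminium rail away in its parking bay by only pushing it along the bench with the fingertips: work it round by its ends, the end farther from the robot going first, past the short post and into the bay's mouth, and slide it fully home against the stop at the back of the bay. Do not pinch, lift or tip the rail, and leave the other things on the bench where they stand.

Things in the scene. Friction and masses are not known exactly. Their poses are not given: they have to be found in the camera images.
- rail: Loose aluminium rail, 220 mm long (own y), 32 mm wide (x), 24 mm high (z), 0.3 to 0.6 kg, flat on the bench, dark slots along its top; slides with a few N. Origin: centre of its underside. A tongue 12 mm wide, counted in the 220 mm, stands 4 mm proud of each end. It starts before the bay's mouth, 45 to 65 degrees askew to the bay's axis, its +y end farther from the robot.
- rail_a (a point): Middle of the tongue on the rail's +y end (the end farther from the robot at the start, which goes into the bay first), 12 mm above the bench.
- rail_b (a point): Middle of the tongue on the rail's other end (-y, nearer the robot at the start), 12 mm above the bench.
- bay: The parking bay: a grey U-shaped cradle fixed to the bench, open on top. Origin on the bench at the middle of its open mouth; its +y axis points into the bay (roughly to the robot's left), +x across it (roughly away from the robot). Two parallel side walls 22 mm high and 10 mm thick, 52 mm apart inside, run from y = 0 to the end stop at y = 150 mm; two small fixing feet, 4 mm high, stand out on each side to x = +-57 mm. With the rail home, 70 mm of it stick out of the mouth.
- bay_stop (a point): Middle of the inner face of the bay's end stop (150 mm in from the mouth), 12 mm above the bench.
- post: A short upright steel post fixed to the bench, 24 mm in diameter (32 mm at its 4 mm thick foot) and 50 mm high; origin at the centre of its foot. It stands before the bay's mouth, on the robot's side of the way in: 60 to 70 mm off the bay's axis (towards -x of the bay) and 75 to 100 mm short of the mouth.
- oil_bottle: Bystander: small closed amber bottle, 28 mm in diameter, 62 mm high, standing beside the bay on the robot's side. Origin under its centre.
- canister: Bystander: clear round canister, 38 mm in diameter, 52 mm high, standing beside the bay on the far side. Origin under its centre.
- slide_box: Bystander: flat blue box with a paper label, 95 x 170 x 34 mm (x, y, z), behind the work area. Origin under its centre.
- mug: Bystander: white mug, 80 mm in diameter, 95 mm high, on the left. Origin under its centre.
- mouse: Bystander: white computer mouse, 62 x 108 x 32 mm, on a blue mat to the right. Origin under its centre.
- dish: Bystander: clear flat closed dish, 94 mm in diameter, 18 mm high, on the left. Origin under its centre.
- drive: Bystander: dark flat box, 80 x 120 x 20 mm, at the back right. Origin under its centre.
Not all that is in view belongs to the job. Of the things that look like the rail, the largest one is meant.

How it is judged:
On the way, in this order (a step that is already met when the one before it is completed fails the run):
1. the rail's far end has been brought past the post, to the way in (y of rail_a in the frame of bay above -0.05 m and x of rail_a in the frame of bay between -0.045 and 0.045 m), for 0.1 s.
2. the rail's far end is inside the bay's mouth (y of rail_a in the frame of bay above 0.02 m and x of rail_a in the frame of bay between -0.026 and 0.026 m), for 0.1 s.
At the end, for the whole second after the job is handed in: The rail lies flat and at rest in the bay, far end first, that end within 10 mm of the end stop, the rail along the bay's axis within 0.17 rad (the side walls see to that) (y of rail_a in the frame of bay_stop above -0.01 m and x of rail_a in the frame of bay between -0.026 and 0.026 m and x of rail_b in the frame of bay between -0.045 and 0.045 m and angle between the y axis of rail and the y axis of bay, either way round below 0.17 rad and height (world z) of rail below 0.005 m and angle between rail's own z axis and vertical below 0.05 rad and linear speed of rail below 0.01 m/s); the robot touches nothing.
It fails at once if the rail is lifted or tipped (height (world z) of rail above 0.01 m or angle between rail's own z axis and vertical above 0.12 rad).
It fails at once if the rail is pinched: both of its long sides are pressed at once by the fingers (contact force between the fingers and rail_c0 above 2 N and contact force between the fingers and rail_c1 above 2 N).
It fails at once if a bystander is shifted by more than 20 mm (distance of any of oil_bottle, canister, slide_box, mug, mouse, dish, drive from where it was at the start of the episode above 0.02 m).
It fails at once if a bystander is tipped over (angle between any of oil_bottle, canister, slide_box, mug, mouse, dish, drive's own z axis and vertical above 0.4 rad).
It also fails if it takes over 72 s, if anything falls off the work surface, if the arm or the gripper's body presses on something with over 40 N, if the wrist force passes 120 N, or if a joint passes its speed limit or range.

## Robot

A 6-joint arm with a two-finger parallel gripper is mounted at the origin on the work surface. World frame = base frame: x ahead of the robot, y to its left, z up, the work surface at z = 0. Lengths are in m, angles in rad, forces in N, time in s.
With the tool pointing down it reaches from about 0.35 to 0.8 m from the base axis. Payload 7.3 kg.
Tool frame: the origin (TCP) lies at the centre of the arm's flange, where the gripper is bolted on; the fingertips stand 173 mm ahead of it and the grasp point (between the pads) lies 155 mm ahead of it (env.tips_ahead is the distance from the TCP to the fingertips, in m); z points along the fingers, y is the direction in which the jaws open and shut (so a half turn about z gives the same grasp; the last joint's range is limited). The gripper opens to 85 mm and grips with 20 to 120 N. Pads are 22 mm wide; open, the fingers measure 114 mm over their backs; the gripper's body (76 mm by 85 mm) begins 54 mm behind the grasp point. The pads swing forward as they close: fully open they stand 13 mm farther back than shut.
Start: joints at [1.059, 0.342, 1.524, -0, 1.275, -0.146], TCP at [0.188, 0.49, 0.405] pointing down, gripper open.
Joint ranges: [-2.53, 2.53], [-0.77, 2.02], [0.04, 2.7], [-1, 4.14], [0.28, 2.66], [-3.11, 3.11]. Speed limits (rad/s): [2.57, 2.57, 3.14, 3.14, 3.14, 3.14].

## Interface

Orientations are given as [roll, pitch, yaw] about the fixed x, y, z axes, in that order (R = Rz(yaw) Ry(pitch) Rx(roll)).
In Python, from cell import telemetry, cams, workorder, env gives the robot as it stands. The module is installed in compiled form; this text tells all that it offers.
- The arm moves only by the tool step_arm, never from a script. Its argument "moves" is a list of rows, each a list of 3 entries, a list of its own where there are three numbers: the opening, from 0 (shut) to 1 (fully open), then the shift along the tool's x, y, z in m, then the turn about the tool's z in rad. A call has 1 to 20 rows; each row shifts and turns the pose as measured when the row begins, along the tool's axes as they then stand; what a row does not reach is not made up. A row lasts 1/8 s, in which the tool goes at most 62.5 mm and 10.7 degrees, less where a joint would pass 70% of its speed; a pose out of reach is approached as far as the arm can. A call is refused whole if a number of a shift passes 0.0625 or a number of a turn 0.188, either way. A call with a gripper value outside its range is refused whole. The fingers move at their own pace and stop on an object; "newtons" is the grip in N (left out, the last holds). Time passes only in rows, so rows that do not move let the fingers close. It gives the time, the measured TCP pose, the force and the opening at its end, in the units of the state.
- telemetry.read_state(): the state, without advancing time (a new reading comes with each control period).
- cams.grab_frame(name): name is "side" or "top"; returns the picture (420x560x3 uint8, blue, green, red); there is no depth.
- cams.get_calibration(name): a dict with "mtx" (3x3 intrinsics, pixels), "T" (4x4, takes a point from camera to world coordinates). Camera axes: x right, y up, looking along -z (the intrinsics and any distortion apply to the point x, -y, -z); pixel columns grow to the right and rows downward; lengths in m; the calibration is good to about 2 mm. A picture is of the moment at which its call begins. get_calibration takes no time and is no camera call.
- workorder.finish_job(): hands the job in, once; it reports no verdict.
Trained networks look in the newest picture that a camera, given by its name, has taken for a name from the list of things; names that differ only in an ending like _2 or _b are one class to them, and where a whole thing is asked for, a point or a joint stands for the part that bears it (a point fixed in the world has none). Each returns a list of dicts, best first, with "p" (0 to 1); they miss things now and then, are a little off and sometimes report something else, mostly with a low value. They report only what shows in the picture. A call takes as long as a camera call. They do not tell look-alikes from the thing itself.
- cams.find_in(camera, name): "point" ([column, row] in pixels, amid what is visible of it).
- cams.silhouettes(camera, name): "pixels" (420x560 bool, what is visible of it) and "point" ([column, row] in pixels, amid what is visible of it).
- cams.mark_of(camera, name): "point" ([column, row] in pixels: a listed point, or the origin of a listed thing).
The state is a dict: "time_s": time; "qpos": joint angles; "qd": joint speeds; "joint_torque": joint torques, N m; "position": TCP position; "eef_rot": TCP orientation; "wrist_force": force on the tool from outside, world axes, zero at the start; "moment": the same for the moment, N m; "opening": finger opening in m.
Only numpy, scipy, OpenCV 4.12 (cv2) and the standard library are available. Lean on these libraries where they do the work, as an engineer would, in place of code of your own. Each camera call takes 0.05 s, during which the arm holds its last target. There are 200 camera calls.

## Working session

There is one attempt and no reset: what is moved stays moved. The work goes in short steps, Python scripts to look and compute and a tool call to move; the robot and the scene stay as the last step left them, time stands still between calls to the robot, and variables do not carry over. Pictures are saved under pics/ and viewed, about 8 in all and at most 12, crops included, and the job is handed in when it is done.

Besides the shell and the picture viewer there is one more tool, called after ">>>" as a command line: name --argument value ..., lists and objects as JSON in quotes. step_arm: Moves the arm, as the interface text tells. Its arguments: {"type":"object","properties":{"moves":{"type":"array","items":{"type":"array"}},"newtons":{"type":"number"}},"required":["moves"]}

```bash
mkdir -p pics; cat > h.py <<'E'
import numpy as np, cv2
from cell import telemetry, cams, workorder, env
def ray(cam,px):
    c=cams.get_calibration(cam); K=np.array(c["mtx"]);T=np.array(c["T"])
    d=c.get("dist"); p=np.linalg.solve(K,[px[0],px[1],1.])
    v=T[:3,:3]@np.array([p[0],-p[1],-p[2]]); return T[:3,3],v/np.linalg.norm(v)
def onz(cam,px,z):
    o,v=ray(cam,px); return o+v*(z-o[2])/v[2]
def tri(a,b):
    A=np.zeros((3,3));B=np.zeros(3)
    for o,v in (a,b):
        P=np.eye(3)-np.outer(v,v);A+=P;B+=P@o
    x=np.linalg.solve(A,B); return x,max(np.linalg.norm((np.eye(3)-np.outer(v,v))@(x-o)) for o,v in (a,b))
def proj(cam,X):
    c=cams.get_calibration(cam);T=np.linalg.inv(np.array(c["T"]));q=T[:3,:3]@np.array(X)+T[:3,3]
    q=np.array(c["mtx"])@np.array([q[0],-q[1],-q[2]]);return q[:2]/q[2]
E
python3 - <<'E'
from h import *
np.set_printoptions(precision=3,suppress=True)
im=[]
for c in("top","side"):
    f=cams.grab_frame(c);cv2.imwrite(f"pics/{c}0.png",f);k=cams.get_calibration(c);print(c,k.keys(),np.array(k["T"])[:3,3],k["mtx"][0][0])
z={"rail":0,"rail_a":.012,"rail_b":.012,"bay":0,"bay_stop":.012,"post":0,"oil_bottle":0,"canister":0,"slide_box":0,"mug":0,"dish":0,"mouse":0,"drive":0}
for n in z:
    r={c:cams.mark_of(c,n) for c in("top","side")}
    for c in r:
        for d in r[c][:3]: print(n,c,np.round(d["p"],2),np.round(d["point"],1),onz(c,d["point"],z[n])[:2])
    if r["top"] and r["side"]: print("   tri",*tri(ray("top",r["top"][0]["point"]),ray("side",r["side"][0]["point"])))
print(telemetry.read_state()); print(env.tips_ahead)
E
```

```text
top dict_keys(['mtx', 'T']) [ 0.456 -0.022  1.348] 481.98802827545654
side dict_keys(['mtx', 'T']) [0.457 0.688 0.698] 383.11572011406275
rail top 0.96 [276.1 195.9] [ 0.622 -0.022]
rail top 0.95 [233.  300.1] [0.332 0.096]
rail top 0.93 [365.6 289.6] [ 0.362 -0.27 ]
rail side 0.87 [368.8 258.1] [0.329 0.078]
rail side 0.84 [340.  242.9] [0.397 0.038]
rail side 0.82 [292.9 206.5] [ 0.526 -0.079]
   tri [0.474 0.029 0.019] 0.15370963330609477
rail_a top 0.96 [276.1 195.9] [ 0.621 -0.022]
rail_a top 0.95 [233.  300.1] [0.333 0.095]
rail_a top 0.93 [365.6 289.6] [ 0.363 -0.268]
rail_a side 0.87 [368.8 258.1] [0.331 0.088]
rail_a side 0.84 [340.  242.9] [0.398 0.049]
rail_a side 0.82 [292.9 206.5] [ 0.525 -0.066]
   tri [0.474 0.029 0.019] 0.15370963330609477
rail_b top 0.96 [276.1 195.9] [ 0.621 -0.022]
rail_b top 0.95 [233.  300.1] [0.333 0.095]
rail_b top 0.93 [365.6 289.6] [ 0.363 -0.268]
rail_b side 0.87 [368.8 258.1] [0.331 0.088]
rail_b side 0.84 [340.  242.9] [0.398 0.049]
rail_b side 0.82 [292.9 206.5] [ 0.525 -0.066]
   tri [0.474 0.029 0.019] 0.15370963330609477
bay top 0.8 [2
[... 1335 characters left out ...]
18.4 261.1] [ 0.44 -0.14]
mouse side 0.56 [309.8 135.2] [ 0.508 -0.446]
   tri [ 0.505 -0.451 -0.003] 0.0033534331569603964
drive top 0.9 [381.4 166. ] [ 0.708 -0.32 ]
drive side 0.9 [245.7 150.4] [ 0.707 -0.328]
   tri [ 0.706 -0.319  0.007] 0.0013884296500805513
{'time_s': 1.4, 'qpos': array([ 1.059,  0.342,  1.524, -0.   ,  1.275, -0.146]), 'qd': array([-0.001,  0.   ,  0.   , -0.001,  0.001,  0.001]), 'joint_torque': array([ -0.001, -43.357, -24.626,  -0.   ,   0.001,   0.   ]), 'position': array([0.188, 0.49 , 0.405]), 'eef_rot': array([3.142, 0.   , 2.776]), 'wrist_force': array([-0.276, -0.335,  0.703]), 'moment': array([ 0.013, -0.036,  0.015]), 'opening': 0.08535473145804187}
0.1734
```

View pics/top0.png

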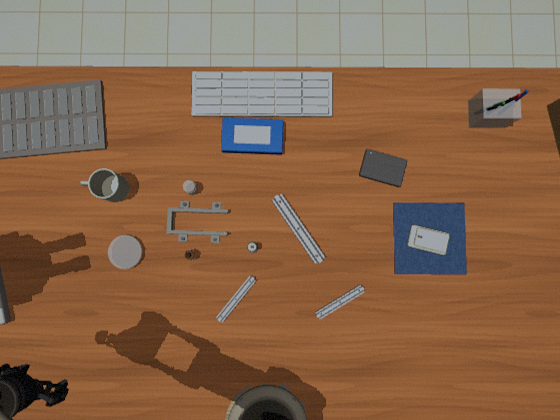

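View pics/side0.png

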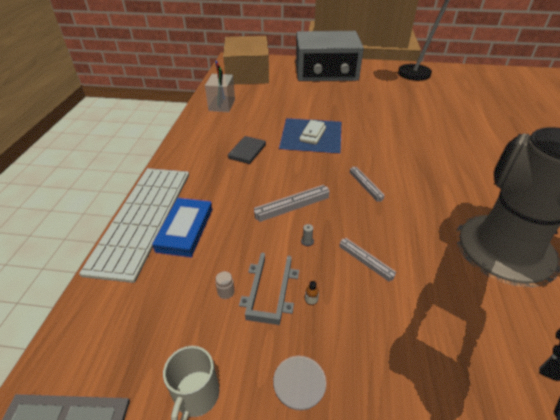

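The top view shows three rail-like things: the large one from (275,197) to (322,262), and smaller ones at (236,299) and (340,302). I take the large one. The bay's mouth is at about (228,222), its stop at (168,221), and the post at (252,247).

```bash
cat >> h.py <<'E'
def world_rect(cam,mask,z):
    ys,xs=np.nonzero(mask); P=np.array([onz(cam,(x,y),z)[:2] for x,y in zip(xs,ys)],np.float32)
    return cv2.minAreaRect(P*1000)
def bayframe():
    o=np.array([BX,BY]); u=np.array([SX-BX,SY-BY]);u/=np.linalg.norm(u); return o,np.array([u[1],-u[0]]),u
def rail(show=True):
    """rail centre, a-end dir from top view"""
    cams.grab_frame("top"); S=cams.silhouettes("top","rail")
    S=[s for s in S if s["p"]>.3]; s=max(S,key=lambda s:s["pixels"].sum())
    return world_rect("top",s["pixels"],.022),s["pixels"]
E
python3 - <<'E'
from h import *
np.set_printoptions(precision=3,suppress=True)
(r,m)=rail();print(r,m.sum());print(cv2.boxPoints(r))
for s in cams.silhouettes("top","bay")[:1]:
    rr=world_rect("top",s["pixels"],.02);print("bay",s["p"],rr);print(cv2.boxPoints(rr))
f=cv2.imread("pics/top0.png")[170:290,150:350]
cv2.imwrite("pics/crop.png",cv2.resize(f,None,fx=4,fy=4,interpolation=cv2.INTER_CUBIC))
cams.grab_frame("side")
for s in cams.silhouettes("side","rail")[:3]:
    print(s["p"],s["point"],world_rect("side",s["pixels"],.012))
E
```

```text
((532.4019775390625, -80.52413940429688), (212.93215942382812, 34.44713592529297), 34.08420944213867) 855
[[ 434.573 -125.924]
 [ 453.877 -154.454]
 [ 630.231  -35.124]
 [ 610.927   -6.595]]
bay 0.66 ((548.38330078125, 196.5294189453125), (168.48892211914062, 111.25302124023438), 88.43256378173828)
[[490.473 113.838]
 [601.685 110.795]
 [606.293 279.221]
 [495.082 282.264]]
0.92 [365.0, 184.7] ((331.3135070800781, -189.88131713867188), (32.84416961669922, 155.4971160888672), 30.515430450439453)
0.87 [366.7, 260.9] ((338.19989013671875, 91.34857940673828), (36.45860290527344, 153.00924682617188), 51.88336944580078)
0.86 [289.7, 203.7] ((529.4808349609375, -81.4742202758789), (234.29214477539062, 57.1048469543457), 35.592750549316406)
```

View pics/crop.png

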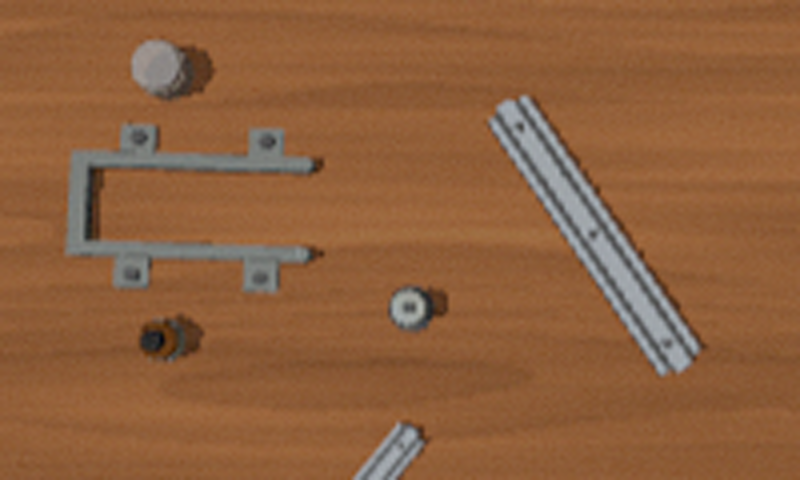

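The crop confirms the choice: the big rail's far end (a) is at about (0.62,-0.02) and its near end (b) at (0.444,-0.14), about 54° askew. My plan:
1. Push the b end from the post side, towards +x and -y. This swings the rail counter-clockwise and lines it up.
2. Push the b end face along the bay's axis until the rail is home.

First I turn the tool to match the bay's axes and shut the fingers.

>>> step_arm --moves '[[0,[0,0,0],0.168],[0,[0,0,0],0.168],[0,[0,0,0],0.168],[0,[0,0,0],0.168],[0,[0,0,0],0.168],[0,[0,0,0],0.168],[0,[0,0,0],0.168]]' --newtons 20

```text
time_s: 2.52
position: [0.1878, 0.4903, 0.4047]
eef_rot: [3.142, -0.0, 1.562]
wrist_force: [0.5, -0.6, 0.1]
opening: 0.0001
```

>>> step_arm --moves '[[0,[-0.03,0.05,0],-0.036],[0,[-0.04,0.045,0],0],[0,[-0.04,0.045,0],0],[0,[-0.04,0.045,0],0],[0,[-0.05,0.035,0],0],[0,[-0.06,0.01,0],0],[0,[-0.06,0,0],0],[0,[-0.06,0,0],0],[0,[-0.06,0,0],0],[0,[-0.06,0,0],0],[0,[-0.06,0,0],0],[0,[0,0,0],0]]'

```text
time_s: 4.03
position: [0.4394, -0.082, 0.4043]
eef_rot: [3.135, -0.001, 1.598]
wrist_force: [-0.4, -0.1, 0.3]
opening: 0.0001
```

>>> step_arm --moves '[[0,[-0.008,-0.014,0.05],0],[0,[0,0,0.05],0],[0,[0,0,0.05],0],[0,[0,0,0.045],0],[0,[0,0,0.02],0],[0,[0,0,0],0]]'

```text
time_s: 4.78
position: [0.4286, -0.0864, 0.1852]
eef_rot: [3.129, -0.0, 1.6]
wrist_force: [0.4, -0.1, 1.5]
opening: 0.0
```

```bash
python3 - <<'E'
from h import *
f=cams.grab_frame("top")[170:290,150:350]
g=cams.grab_frame("side")[150:270,230:430]
cv2.imwrite("pics/c2.png",np.vstack([cv2.resize(i,(500,300),interpolation=cv2.INTER_CUBIC) for i in (f,g)]))
print(telemetry.read_state()["position"],telemetry.read_state()["eef_rot"])
E
```

```text
[ 0.42911468 -0.08682076  0.1867011 ] [3.12586202e+00 1.04587710e-03 1.59955967e+00]
```

View pics/c2.png

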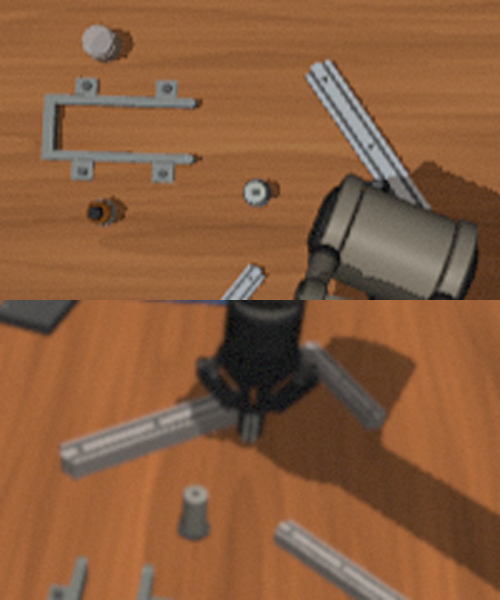

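The pictures show the shut fingertips on the post side of the rail near its b end, with the rail still where it was. I start the swing push.

>>> step_arm --moves '[[0,[0,0,0.006],0],[0,[-0.01,0.003,0],0],[0,[-0.01,0.003,0],0],[0,[-0.008,0.004,0],0],[0,[-0.008,0.004,0],0],[0,[-0.008,0.004,0],0],[0,[-0.008,0.004,0],0],[0,[-0.0065,0.006,0],0],[0,[-0.0065,0.006,0],0],[0,[-0.0065,0.006,0],0],[0,[-0.0065,0.006,0],0]]'

```text
time_s: 6.25
position: [0.4813, -0.1688, 0.184]
eef_rot: [3.122, 0.002, 1.599]
wrist_force: [-0.8, 0.8, 0.3]
opening: 0.0
```

```bash
python3 - <<'E'
from h import *
f=cams.grab_frame("top")[170:290,200:400]
g=cams.grab_frame("side")[150:270,230:430]
cv2.imwrite("pics/c3.png",np.vstack([cv2.resize(i,(500,300),interpolation=cv2.INTER_CUBIC) for i in (f,g)]))
s=telemetry.read_state();print(s["position"],s["eef_rot"],s["wrist_force"])
for c in("top","side"):
  for s in cams.silhouettes(c,"rail")[:4]: print(c,s["p"],s["point"],world_rect(c,s["pixels"],.022 if c=="top" else .014))
E
```

```text
[ 0.48164607 -0.16922744  0.18417182] [3.12060374 0.00338524 1.59908586] [-0.24999215  0.20330226 -0.26073814]
top 0.55 [295.5, 213.8] ((563.8665161132812, -70.72988891601562), (139.9070587158203, 35.628089904785156), 65.32012939453125)
top 0.46 [248.2, 283.8] ((377.89312744140625, 56.64109802246094), (21.936500549316406, 46.31321334838867), 50.30585861206055)
side 0.94 [367.2, 184.0] ((331.5252380371094, -188.5712890625), (40.62431716918945, 163.81947326660156), 31.688270568847656)
side 0.82 [366.8, 260.8] ((339.26776123046875, 93.02389526367188), (37.085655212402344, 154.26776123046875), 49.64828109741211)
side 0.71 [284.1, 197.3] ((547.3228759765625, -102.22705078125), (230.1221923828125, 49.73917007446289), 64.78572082519531)
side 0.52 [248.7, 149.5] ((698.3427124023438, -314.3715515136719), (149.7237548828125, 92.0766372680664), 74.1993637084961)
```

View pics/c3.png

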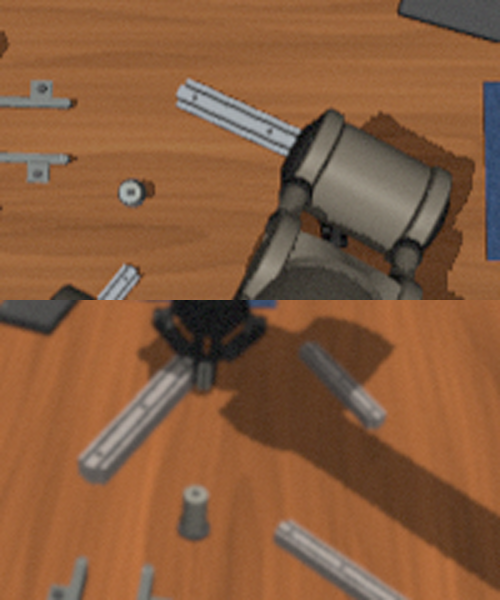

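The rail has swung to about 65°, its a end is at roughly (0.593,-0.007), well clear of the post. I continue to about 95° and back off.

>>> step_arm --moves '[[0,[-0.006,0.008,0.003],0],[0,[-0.005,0.008,0],0],[0,[-0.005,0.008,0],0],[0,[-0.003,0.008,0],0],[0,[-0.002,0.008,0],0],[0,[-0.001,0.008,0],0],[0,[-0.001,0.008,0],0],[0,[0,0.008,0],0],[0,[0,0,0],0],[0,[0,-0.02,0],0],[0,[0,-0.02,0],0],[0,[0,0,-0.05],0]]'

```text
time_s: 7.95
position: [0.5073, -0.191, 0.2289]
eef_rot: [3.127, -0.001, 1.601]
wrist_force: [1.3, 0.7, 0.6]
opening: -0.0002
```

```bash
python3 - <<'E'
from h import *
f=cams.grab_frame("top")[170:290,200:400]
g=cams.grab_frame("side")[150:270,230:430]
cv2.imwrite("pics/c4.png",np.vstack([cv2.resize(i,(500,300),interpolation=cv2.INTER_CUBIC) for i in (f,g)]))
s=telemetry.read_state();print(s["position"],s["eef_rot"],s["wrist_force"])
for c in("top","side"):
  for s in cams.silhouettes(c,"rail")[:4]: print(c,s["p"],s["point"],world_rect(c,s["pixels"],.022 if c=="top" else .014))
E
```

```text
[ 0.51057483 -0.19227206  0.23587108] [3.11211794 0.00800571 1.60093613] [ 0.85685948 -0.54189862 -0.26490317]
top 0.66 [301.3, 210.1] ((574.1310424804688, -94.29192352294922), (34.09478759765625, 173.97581481933594), 5.724765300750732)
top 0.58 [243.7, 283.1] ((370.7970275878906, 63.43526077270508), (26.899707794189453, 68.7369384765625), 45.533851623535156)
side 0.81 [276.1, 193.6] ((575.2623291015625, -113.11687469482422), (33.12752914428711, 242.376708984375), 6.170045852661133)
side 0.8 [364.3, 187.4] ((331.4720458984375, -186.01100158691406), (32.86123275756836, 157.16050720214844), 31.870695114135742)
side 0.73 [366.7, 259.3] ((339.6796875, 93.05941772460938), (36.087459564208984, 151.61846923828125), 49.456844329833984)
```

View pics/c4.png

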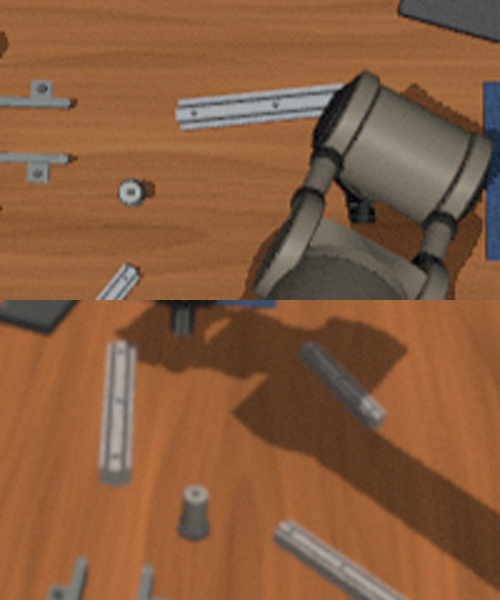

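The rail now lies at about 96°, a ≈ (0.565,-0.007), b ≈ (0.587,-0.226), pointing at the mouth. I go round behind the b end.

>>> step_arm --moves '[[0,[-0.035,0.02,0],-0.07],[0,[-0.03,0.035,0],0],[0,[0,0.018,0],0],[0,[0,0,0],0],[0,[0,0,0],0]]'

```text
time_s: 8.78
position: [0.5864, -0.2506, 0.2281]
eef_rot: [3.126, 0.0, 1.675]
wrist_force: [0.2, -0.9, -0.6]
opening: 0.0003
```

>>> step_arm --moves '[[0,[-0.004,0,0.025],0],[0,[0,0,0.02],0],[0,[0,0,0.003],0],[0,[0,0,0],0]]'

```text
time_s: 9.28
position: [0.5851, -0.2536, 0.179]
eef_rot: [3.128, -0.001, 1.675]
wrist_force: [-0.7, 0.1, -0.2]
opening: -0.0
```

```bash
python3 - <<'E'
from h import *
g=cams.grab_frame("side")[110:230,210:370]
cv2.imwrite("pics/c5.png",cv2.resize(g,None,fx=4,fy=4,interpolation=cv2.INTER_CUBIC))
s=telemetry.read_state();print(s["position"],s["eef_rot"],s["wrist_force"])
E
```

```text
[ 0.58516065 -0.25359519  0.17916124] [ 3.12815464e+00 -7.99496117e-04  1.67492059e+00] [-0.6824272  -0.13287302 -0.5849888 ]
```

View pics/c5.png

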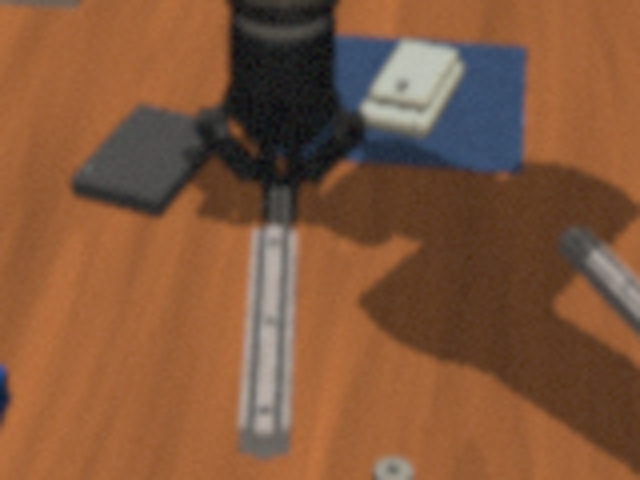

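The fingertip is right behind the b end face, about 3 mm towards the robot from the rail's centreline. I shift it by that and push the first part along the rail's axis.

>>> step_arm --moves '[[0,[0,0.003,0],0],[0,[0.008,0,0],0],[0,[0.008,0,0],0],[0,[0.008,0,0],0],[0,[0.008,0,0],0],[0,[0.008,0,0],0],[0,[0.008,0,0],0],[0,[0.008,0,0],0],[0,[0.008,0,0],0],[0,[0.008,0,0],0]]'

```text
time_s: 10.58
position: [0.5808, -0.1774, 0.1813]
eef_rot: [3.125, 0.003, 1.675]
wrist_force: [1.4, -1.7, -0.5]
opening: -0.0003
```

```bash
cat > look.py <<'E'
from h import *
np.set_printoptions(precision=4,suppress=True)
s=telemetry.read_state();print(s["position"],s["eef_rot"],s["wrist_force"])
for c in("top","side"):
  cams.grab_frame(c)
  for s in cams.silhouettes(c,"rail")[:4]:
    r=world_rect(c,s["pixels"],.022 if c=="top" else .014)
    if r[0][0]<480: continue
    (cx,cy),(w,h),an=r
    if w>h: w,h,an=h,w,an-90
    print(c,round(s["p"],2),"c",round(cx,1),round(cy,1),"size",round(w),round(h),"heading",round(an+90,1))
    t=np.radians(an+90)
    print("  ends",cx+h/2*np.cos(t),cy+h/2*np.sin(t),cx-h/2*np.cos(t),cy-h/2*np.sin(t))
E
python3 look.py
```

```text
[ 0.5808 -0.1774  0.1813] [3.1247 0.0027 1.6751] [ 1.3563 -1.6728 -0.4644]
top 0.94 c 569.5 -51.8 size 35 210 heading 96.1
  ends 558.345871009515 52.53273175462161 580.6696319201725 -156.1825578044263
side 0.77 c 569.4 -55.2 size 33 243 heading 96.0
  ends 556.7221133062624 65.5080198989975 582.0772030999876 -175.89031360016938
```

>>> step_arm --moves '[[0,[0.008,0,0],0],[0,[0.008,0,0],0],[0,[0.008,0,0],0],[0,[0.008,0,0],0],[0,[0.008,0,0],0],[0,[0.008,0,0],0],[0,[0.008,0,0],0],[0,[0.008,0,0],0],[0,[0.008,0,0],0]]'

```text
time_s: 11.9
position: [0.573, -0.1022, 0.1814]
eef_rot: [3.124, 0.004, 1.675]
wrist_force: [0.8, -1.8, -0.0]
opening: -0.0001
```

```bash
python3 look.py
```

```text
[ 0.573  -0.1022  0.1814] [3.1238 0.0037 1.6746] [ 0.7901 -1.753  -0.0235]
top 0.61 c 561.7 28.4 size 37 204 heading 95.1
  ends 552.5002169880275 130.1683206385694 570.83462187916 -73.2952737635694
side 0.86 c 560.9 22.6 size 38 240 heading 96.3
  ends 547.7335242759177 142.02432826175817 574.0784874428323 -96.8258724512113
```

>>> step_arm --moves '[[0,[0.008,0,0],0.005],[0,[0.008,0,0],0.005],[0,[0.008,0,0],0.005],[0,[0.008,0,0],0.005],[0,[0.008,0,0],0.005],[0,[0.008,0,0],0.005],[0,[0.008,0,0],0.005],[0,[0.008,0,0],0.005],[0,[0.008,0,0],0.005]]'

```text
time_s: 13.22
position: [0.5668, -0.0268, 0.1813]
eef_rot: [3.123, 0.003, 1.626]
wrist_force: [1.0, -2.9, 0.4]
opening: 0.0002
```

```bash
python3 look.py
```

```text
[ 0.5668 -0.0268  0.1813] [3.1234 0.0035 1.626 ] [ 0.9538 -2.9334  0.4309]
top 0.92 c 555.4 115.5 size 36 173 heading 95.9
  ends 546.483359945839 201.5142600932143 564.3026507963485 29.387320717332585
top 0.35 c 701.0 -317.6 size 85 122 heading 73.2
  ends 718.6092045954758 -259.31936002170903 683.4766108342117 -375.90439486110347
side 0.86 c 556.1 95.6 size 35 236 heading 95.9
  ends 543.8685150748224 212.96581307559603 568.2445220345526 -21.706352626377267
```

>>> step_arm --moves '[[0,[0.008,0,0],0.003],[0,[0.008,0,0],0.003],[0,[0.008,0,0],0.003],[0,[0.008,0,0],0.003],[0,[0.008,0,0],0.003],[0,[0.006,0,0],0.003]]'

```text
time_s: 14.18
position: [0.5645, 0.0212, 0.1811]
eef_rot: [3.124, 0.004, 1.607]
wrist_force: [-0.7, -3.3, 1.0]
opening: -0.0001
```

```bash
python3 look.py
```

```text
[0.5645 0.0212 0.1811] [3.1236 0.0036 1.6068] [-0.6723 -3.2683  1.0327]
top 0.69 c 549.8 188.2 size 35 126 heading 97.8
  ends 541.2868024297153 250.7450805525452 558.3964251093472 125.6352905412048
side 0.82 c 553.5 142.4 size 37 235 heading 96.1
  ends 540.9859680130422 259.47171199996194 565.9610534713328 25.399015539100574
```

>>> step_arm --moves '[[0,[0.006,-0.001,0],0],[0,[0.005,-0.001,0],0],[0,[0.004,-0.001,0],0],[0,[0.003,0,0],0],[0,[0.003,0,0],0]]'

```text
time_s: 15.0
position: [0.5611, 0.0389, 0.181]
eef_rot: [3.123, 0.011, 1.609]
wrist_force: [0.6, -22.3, -1.5]
opening: -0.0002
```

The force rose to 22 N, which is what contact with the stop should give. I back off, lift and check.

>>> step_arm --moves '[[0,[-0.01,0,0],0],[0,[-0.03,0,0],0],[0,[-0.03,0,-0.04],0],[0,[-0.06,0,-0.06],0],[0,[-0.06,0,-0.06],0],[0,[-0.06,0,-0.02],0],[0,[-0.06,0,0],0],[0,[0,0,0],0]]'

```text
time_s: 16.0
position: [0.569, -0.2429, 0.336]
eef_rot: [3.125, 0.006, 1.611]
wrist_force: [0.1, 0.9, -0.7]
opening: 0.0001
```

```bash
python3 look.py; python3 - <<'E'
from h import *
f=cams.grab_frame("top")[170:270,130:330]
g=cams.grab_frame("side")[190:340,180:380]
cv2.imwrite("pics/c6.png",np.vstack([cv2.resize(f,(600,300),interpolation=cv2.INTER_CUBIC)]+[cv2.resize(g,(600,300),interpolation=cv2.INTER_CUBIC)]))
for n in("bay","bay_stop"):
  for c in("top","side"):
    for d in cams.mark_of(c,n)[:2]: print(n,c,d["p"],onz(c,d["point"],.012 if n!="bay" else 0))
E
```

```text
[ 0.569  -0.2429  0.336 ] [3.1248 0.0063 1.6109] [ 0.1173  0.9392 -0.7116]
top 0.93 c 554.3 158.7 size 37 219 heading 95.5
  ends 543.695862784032 267.80028506933104 564.845641122218 49.6859820205127
side 0.62 c 552.2 151.7 size 37 226 heading 96.2
  ends 540.1138312732498 264.08106846818646 564.3606560314377 39.37480311384479
bay top 0.83 [0.54554492 0.1236355  0.        ]
bay top 0.23 [0.45597825 0.22519675 0.        ]
bay side 0.6 [0.55218379 0.11052801 0.        ]
bay_stop top 0.97 [0.55407826 0.26192511 0.012     ]
bay_stop side 0.75 [0.55465283 0.27152732 0.012     ]
```

View pics/c6.png

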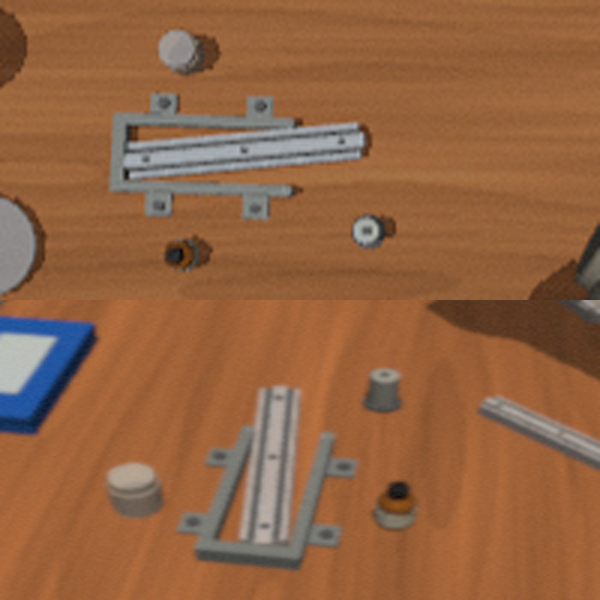

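The picture shows the rail in the bay, far end against the stop. It is skewed about 7° (0.13 rad), resting between the walls. Bottle, canister and post stand as before. Handing in.

```bash
python3 -c "
from cell import *
from cell import workorder;print(workorder.finish_job())"
```

```text
the job is handed in; nothing more can be done
None
```

The rail is in its parking bay, far end first and up against the end stop. I handed the job in at about 16 s of the 72 s allowed; handing in reports no verdict.

I used only the shut fingertips. I pushed the near end away from the post side until the rail had swung from about 34° to 96° in the world frame. Then I pushed on its near end face, past the post and into the bay, until the force rose to 22 N at the stop. The rail was never pinched or lifted. I then backed the gripper well clear.

| Last check | Measured | Limit |
|---|---|---|
| Far end (rail_a) | top view (0.544, 0.268), side view (0.540, 0.264) m | – |
| Gap to stop | within a few mm | 10 mm |
| rail_a off the bay's axis | about 10–13 mm | 26 mm |
| rail_b off the bay's axis | about 18 mm | 45 mm |
| Skew to the bay's axis | about 0.13 rad | 0.17 rad |

- **Skew:** this is the check with the least margin. The rail lies slightly askew between the walls, and I did not straighten it.
- **Stop position:** the two views put the stop at y = 0.262 m and 0.272 m, and the rail end lies between them, so I also rely on the 22 N contact and the picture.
- **Other things on the bench:** in the last picture the bottle, canister and post stood where they were. I did not re-measure the other bystanders, but the arm did not work near them.

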